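Pin a chain tensioner arm and hold it against its spring plunger

ROBOT

A 6-joint arm with a two-finger parallel gripper is mounted at the origin on the work surface. World frame = base frame: x ahead of the robot, y to its left, z up, the work surface at z = 0. Lengths are in m, angles in rad, forces in N, time in s.
With the tool pointing down it reaches from about 0.35 to 0.85 m from the base axis. Payload 8.1 kg.
Tool frame: the origin (TCP) lies midway between the tips of the shut fingers; the grasp point (between the pads) lies 19 mm behind it (robot.tcp_to_grasp is the distance from the TCP to the grasp point, in m); x points along the fingers, y is the direction in which the jaws open and shut, and the axes are right-handed (so a half turn about x gives the same grasp; the last joint's range is limited). The gripper opens to 93 mm and grips with 3 to 60 N. Pads are 15 mm wide; open, the fingers measure 128 mm over their backs; the gripper's body (75 mm by 188 mm) begins 65 mm behind the grasp point.
Start: joints at [-1.219, 0.13, 1.488, -0, 1.523, -0.085], TCP at [0.254, -0.544, 0.219] pointing down, gripper open.
Joint ranges: [-2.96, 2.96], [-0.89, 2.26], [0.02, 2.5], [-1.34, 4.48], [0, 2.73], [-2.66, 2.66]. Speed limits (rad/s): [2.39, 2.39, 2.79, 3.14, 3.14, 3.14].

INTERFACE

Orientations are given as a rotation vector (axis times angle).
In Python, from plant import robot gives the robot as it stands.
- The arm moves only by the tool play_rows, never from a script. Its argument "plan" is a list of rows, each an object with "slide": the shift along the world's x, y, z as a fraction of full scale, a list of three; "roll": the turn about the world's z as a fraction of full scale; "fingers": the gripper command: -1 is shut, 1 is fully open, values between are in proportion. A call has 1 to 20 rows; each row shifts and turns the commanded pose from where the row before left it; what a row does not reach is not made up. Full scale, the value 1, is 30 mm for a shift and 8 degrees for a turn. A row lasts 1/8 s, in which the tool goes at most 62.5 mm and 10.7 degrees, less where a joint would pass 70% of its speed; a pose out of reach is approached as far as the arm can. A call with a number of a shift or a turn outside -1 to 1 is refused whole. A call with a gripper value outside its range is refused whole. The fingers move at their own pace and stop on an object; "squeeze" is the grip in N (left out, the last holds). Time passes only in rows, so rows that do not move let the fingers close. It gives the time, the measured TCP pose, the force and the opening at its end, in the units of the state.
- robot.read_state(): the state, without advancing time (a new reading comes with each control period).
- robot.read_camera(name): name is "scene" or "top"; returns the picture (384x512x3 uint8, red, green, blue); there is no depth.
- robot.get_calibration(name): a dict with "fx", "fy", "cx", "cy" (pixels), "R" (3x3) and "t" (3): a world point X has camera coordinates R X + t. Camera axes: x right, y down, z forward; pixel columns grow to the right and rows downward; lengths in m; the calibration is good to about 2 mm. A picture is of the moment at which its call begins. get_calibration takes no time and is no camera call.
- robot.close_job(): hands the job in, once; it reports no verdict.
Trained networks look in the newest picture that a camera, given by its name, has taken for a name from the list of things; names that differ only in an ending like _2 or _b are one class to them, and where a whole thing is asked for, a point or a joint stands for the part that bears it (a point fixed in the world has none). Each returns a list of dicts, best first, with "p" (0 to 1); they miss things now and then, are a little off and sometimes report something else, mostly with a low value. They report only what shows in the picture. A call takes as long as a camera call. They do not tell look-alikes from the thing itself.
- robot.boxes_of(camera, target): "extent" ([centre column, centre row, width, height] in pixels, round what is visible of it).
- robot.regions_of(camera, target): "region" (384x512 bool, what is visible of it) and "extent" ([centre column, centre row, width, height] in pixels, round what is visible of it).
- robot.mark_of(camera, target): "point" ([column, row] in pixels: a listed point, or the origin of a listed thing).
The state is a dict: "t": time; "q": joint angles; "dq": joint speeds; "joint_torque": joint torques, N m; "tool_pos": TCP position; "orientation": TCP orientation; "force": force on the tool from outside, world axes, zero at the start; "wrist_torque": the same for the moment, N m; "opening": finger opening in m.
Only numpy, scipy, OpenCV 4.12 (cv2) and the standard library are available. Lean on these libraries where they do the work, as an engineer would, in place of code of your own. Each camera call takes 0.05 s, during which the arm holds its last target.

TASK

Take the orange-handled pivot pin out of its wooden stand and push it fully home through the eye of the chain tensioner arm into the hole of the fixture under it, so that the arm can swing on it. Then push the free end of the arm against the spring plunger until the black pointer on the housing stands inside the green zone (a steady push of about 11 N; never let the pointer get into the red zone), and finish while holding it there, so that a colleague can lock the plunger. Leave everything else on the bench as it is.

Things in the scene. Friction and masses are not known exactly. Their poses are not given: they have to be found in the camera images.
- fixture: Fixed blue plate (x -75..115, y -128..118 mm, top at 10); origin on the bench, z up. On it: boss 44 x 44 mm, top at 40, centre (0, -85), with the pivot hole; white rest pad under the arm (x -41..25, y 15..29, top at 40); plunger housing (x 53..113, y 52..88, top at 68), plunger pointing to -x. The -x side of the arm's free end is clear: push there towards the fixture's +x.
- pivot_hole (a point): Centre of the mouth of the blind pivot hole in the boss, 40 mm above the bench; hole 12.6 mm wide, 28 mm deep, vertical. Axes as the fixture's.
- tension_arm: Loose dark steel arm, 0.2 to 0.4 kg, lying level, underside 40, top 58 mm above the bench (black rib on it to 68). Origin: centre of the underside of its 36 x 36 mm eye; a bar 16 mm wide runs along its +y to 178 mm. Starts 3 to 25 mm off the plunger. Pinned, it swings about the eye; yaw relative to the fixture is 0 when touching the plunger, negative when pressing it.
- eye (a point): Centre of the top of the arm's eye, 58 mm above the bench: a vertical through-hole 12.6 mm wide, 18 mm deep. It starts within 1.5 mm of being over the pivot hole, and the tapered pin draws it in line.
- push_pad (a point): Centre of the outer face of the yellow push pad, 34 mm long, 18 mm high, on the arm's -x side (the bar's top is yellow there too) 155 mm from the eye, opposite the plunger; 49 mm above the bench. Push it here towards the fixture's +x.
- pin_grip (a point): Centre of the loose pin's round orange handle: 20 mm wide, 42 long, upright. Below it a flange 26 mm wide, 4 thick (underside 25 mm under this point), then a shank 10 mm wide, 44 long, tip tapered. In the stand this point is 75 mm above the bench, flange on the stand; fully home 83 mm, flange on the eye. Lined up a few mm above home, it drops in when let go. 60 to 90 g.
- pin_tip (a point): Tip of the pin, on its axis. Fully home it is 26 mm below the mouth of the pivot hole.
- pin_stand: Fixed wooden block 75 x 75 x 50 mm high with one hole 12.6 mm wide in the middle of its top, holding the pin. Origin: centre of the underside. It stands left or right of the fixture.
- plunger (a joint): How far the spring plunger is pressed in, m, 0 (out) to 0.030, along the fixture's +x. The spring gives 3.6 N at 0 and 0.6 N more per mm, and pushes the arm back if let go. The black pointer on the housing's top is in the green zone from 0.008 to 0.018, in the red zone from 0.024.
- plunger_nose (a point): Middle of the plunger's flat round nose, 20 mm in diameter, 49 mm above the bench; the arm presses on it.
- spray_mid (a point): Blue spray bottle, 74 mm in diameter, 215 mm tall, loose; this point is on its axis 100 mm above the bench. Not to be disturbed.
- stud_carton: Closed cardboard carton 90 x 180 x 75 mm with a green band, loose. Origin: centre of the underside. Not to be disturbed.
- wrench: Spanner lying on the bench. Not to be disturbed.
- socket: Steel socket, 26 mm in diameter, 55 mm high, upright and loose. Origin: centre of the underside. Not to be disturbed.
- spark_plug0: Spark plug, 64 mm long, lying in the fixed grey tray (110 x 110 x 28 mm) on the other side of the fixture from the pin stand. Not to be disturbed.
- spark_plug1: Second spark plug in the same tray. Not to be disturbed.
There are look-alikes about, which are no part of the job. Of the things that look like the tension_arm, the larger one is meant.

How it is judged:
On the way, in this order (a step that is already met when the one before it is completed fails the run):
1. the pivot pin is fully home through the arm's eye into the fixture's hole (horizontal distance between each of pin_tip, eye and pivot_hole below 0.005 m and z of pin_tip in the frame of pivot_hole below -0.021 m and angle between pin_grip's own z axis and vertical below 0.14 rad and z of eye in the frame of pivot_hole between 0.013 and 0.023 m), for 0.2 s.
2. the arm is pressed against the plunger with the pointer in the green zone, steadily for one second (all of step 1 and value of joint plunger between 0.007 and 0.019 m and contact force between tension_arm and plunger between 6.5 and 17 N and contact force between any of the fingers, the arm and tension_arm above 3 N), for 1 s.
At the end, for the whole second after the job is handed in: Pin home: tip 21 mm or more below the hole mouth, within 5 mm of its axis, tilt under 0.14 rad; eye within 5 mm over the hole, on the boss. Robot pushes the arm (over 3 N), arm pushes the plunger with 6.5 to 17 N; plunger 7 to 19 mm in and still (under 10 mm/s) (all of step 2 and velocity of joint plunger between -0.01 and 0.01 m/s); the arm keeps its last pose, push and grip.
It fails at once if the pointer is pressed into the red zone (plunger more than 25 mm in) (value of joint plunger above 0.025 m).
It fails at once if another thing on the bench is moved by more than 30 mm (distance of any of spray_mid, stud_carton, wrench, socket, spark_plug0, spark_plug1 from where it was at the start of the episode above 0.03 m).
It also fails if it takes over 72 s, if anything falls off the work surface, if the arm or the gripper's body presses on something with over 40 N, if the wrist force passes 120 N, or if a joint passes its speed limit or range.

## Working session

There is one attempt and no reset: what is moved stays moved. The work goes in short steps, Python scripts to look and compute and a tool call to move; the robot and the scene stay as the last step left them, time stands still between calls to the robot, and variables do not carry over. Pictures are saved under pics/ and viewed, and the job is handed in when it is done.

Besides the shell and the picture viewer there is one more tool, called after "Call:" as name([rows], argument=value, ...), one row to a line, values as JSON. play_rows: Moves the arm, as the interface text tells. Its arguments: {"type":"object","properties":{"plan":{"type":"array","items":{"type":"object","properties":{"slide":{"type":"array","items":{"type":"number","minimum":-1,"maximum":1}},"roll":{"type":"number","minimum":-1,"maximum":1},"fingers":{"type":"number"}}}},"squeeze":{"type":"number"}},"required":["plan"]}

```bash
ls; mkdir -p pics; cat > h.py <<'E'
from plant import robot
import cv2, numpy as np
def snap(n,f):
    im=robot.read_camera(n); cv2.imwrite(f'pics/{f}.png',cv2.cvtColor(im,cv2.COLOR_RGB2BGR)); return im
def ray(n,px,z):
    c=robot.get_calibration(n);R=np.array(c['R']);t=np.array(c['t'])
    d=R.T@np.array([(px[0]-c['cx'])/c['fx'],(px[1]-c['cy'])/c['fy'],1]);o=-R.T@t
    return o+d*(z-o[2])/d[2]
def proj(n,X):
    c=robot.get_calibration(n);p=np.array(c['R'])@np.array(X)+np.array(c['t'])
    return np.array([c['fx']*p[0]/p[2]+c['cx'],c['fy']*p[1]/p[2]+c['cy']])
E
python3 - <<'E'
from h import *
for n in('scene','top'):
    snap(n,n+'0'); c=robot.get_calibration(n); print(n,-np.array(c['R']).T@np.array(c['t']),c['fx'])
    for k in('pivot_hole','eye','push_pad','pin_grip','plunger_nose','pin_stand','spray_mid','stud_carton','socket','wrench','fixture','tension_arm'):
        z=dict(pivot_hole=.04,eye=.058,push_pad=.049,pin_grip=.075,plunger_nose=.049,spray_mid=.1,tension_arm=.04).get(k,0)
        print(n,k,[(np.round(m['point'],1),round(m['p'],2),np.round(ray(n,m['point'],z)[:2],4)) for m in robot.mark_of(n,k)[:3]])
print(robot.read_state())
E
```

```text
pics
scene [ 0.97420973 -0.72898365  0.88313106] 410.9418558488166
scene pivot_hole [(array([233. , 231.5]), 0.62, array([ 0.5581, -0.1132])), (array([165., 263.]), 0.26, array([ 0.4689, -0.2909]))]
scene eye [(array([234.8, 231.1]), 0.77, array([ 0.5703, -0.1227])), (array([289.9, 179.2]), 0.64, array([0.6005, 0.1413]))]
scene push_pad [(array([323.4, 179.9]), 0.65, array([0.686 , 0.2022])), (array([231.6, 195.7]), 0.57, array([ 0.4836, -0.0047]))]
scene pin_grip [(array([161.3, 245. ]), 0.62, array([ 0.4459, -0.2703]))]
scene plunger_nose [(array([250.1, 194.4]), 0.4, array([0.527 , 0.0285]))]
scene pin_stand [(array([167.2, 264.1]), 0.8, array([ 0.4521, -0.2699])), (array([295.5, 135.5]), 0.72, array([0.4807, 0.4318]))]
scene spray_mid [(array([333.7, 122.1]), 0.68, array([0.613 , 0.4407])), (array([227.8, 232.1]), 0.37, array([ 0.5776, -0.1655]))]
scene stud_carton [(array([214.8, 341.8]), 0.94, array([ 0.6821, -0.3833])), (array([270.1, 157.5]), 0.17, array([0.4641, 0.268 ]))]
scene socket [(array([162.8, 262.3]), 0.73, array([ 0.4385, -0.2713])), (array([129.6, 324.5]), 0.69, a
[... 1902 characters left out ...]
 (array([188.9, 180.9]), 0.72, array([0.5808, 0.1765]))]
{'t': 1.3, 'q': array([-1.21941615e+00,  1.30400404e-01,  1.48822569e+00,  1.67191956e-05,
        1.52301327e+00, -8.53903447e-02]), 'dq': array([-0.00029968, -0.00083761,  0.00051222,  0.00028133,  0.00036791,
       -0.00212479]), 'joint_torque': array([-2.46808391e-03, -5.59769583e+01, -4.92044699e+01,  7.63230678e-02,
        2.31044280e-02, -3.36095661e-05]), 'tool_pos': array([ 0.25383627, -0.54364753,  0.21862086]), 'orientation': array([ 1.97973421,  0.43939764, -1.9797132 ]), 'force': array([ 0.31094485,  0.15891028, -0.46470884]), 'wrist_torque': array([ 0.03284557, -0.01888725, -0.01069393]), 'opening': 0.09266543718849501}
```

View pics/scene0.png

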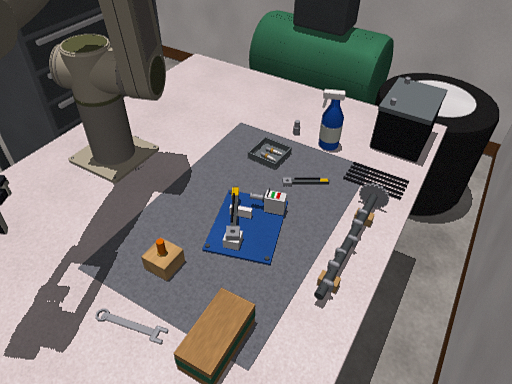

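View pics/top0.png

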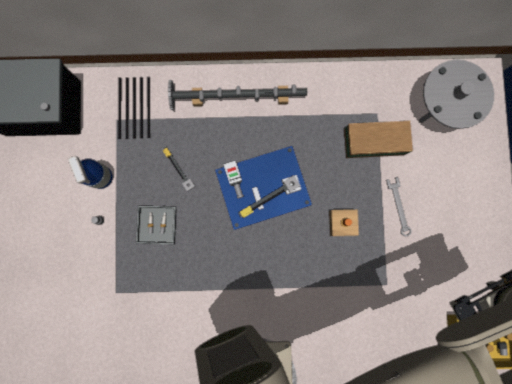

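```bash
python3 - <<'E'
import cv2
a=cv2.imread('pics/top0.png')[130:270,210:370]; cv2.imwrite('pics/topc.png',cv2.resize(a,None,fx=5,fy=4.2,interpolation=2)[:600,:800])
a=cv2.imread('pics/scene0.png')[160:300,130:290]; cv2.imwrite('pics/scenec.png',cv2.resize(a,None,fx=4.2,fy=4.2,interpolation=2)[:600,:800])
E
```

```text
(no output)
```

View pics/topc.png

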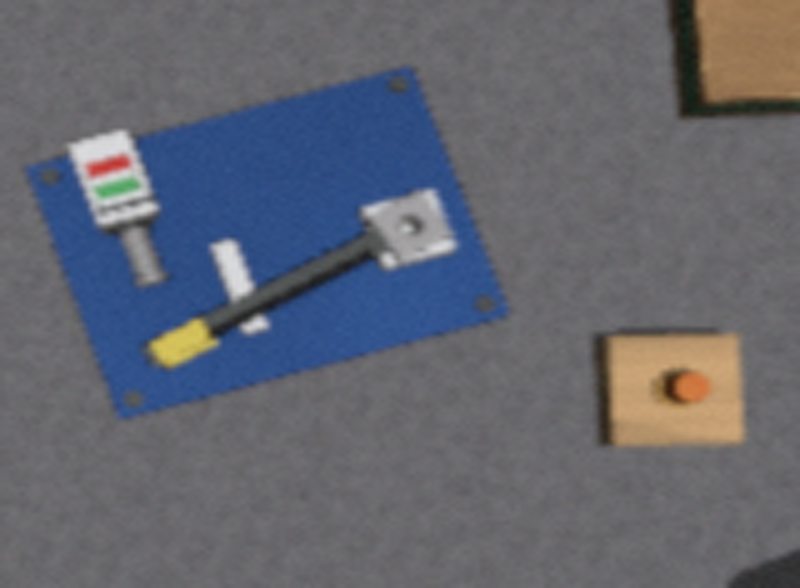

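View pics/scenec.png

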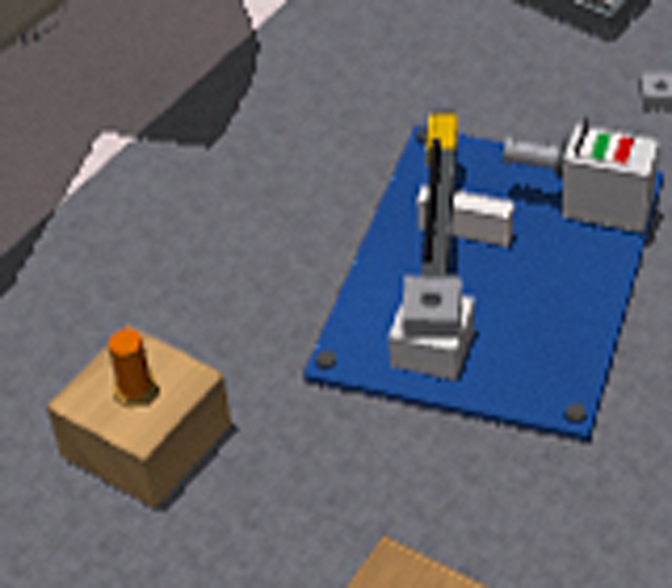

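The eye hole is at about (292,184) in the top view and (233,231) in the scene view. The pin handle top is at (348,222) in top and (160,240) in scene. The arm and plate are on the blue fixture, and the look-alike arm near (180,170) in top is the smaller one. Next I refine these positions.

```bash
cat > m.py <<'E'
from h import *
from scipy.optimize import least_squares
ims={n:cv2.cvtColor(cv2.imread(f'pics/{n}0.png'),cv2.COLOR_BGR2RGB) for n in('scene','top')}
obj=[(115,118),(115,-128),(-75,-128),(-75,118)]
obs={}
for n,im in ims.items():
    h=cv2.cvtColor(im,cv2.COLOR_RGB2HSV); m=cv2.inRange(h,(105,150,60),(125,255,255))
    k,l,st,_=cv2.connectedComponentsWithStats(m)
    cs=[i for i in range(1,k) if st[i,4]>300]
    print(n,[st[i] for i in cs])
    guess=[(215,170),(292,146),(311,205),(234,229)] if n=='top' else None
    big=max((i for i in cs if 190<st[i,0]<250),key=lambda i:st[i,4])
    cnt=max(cv2.findContours((l==big).astype(np.uint8),0,cv2.CHAIN_APPROX_NONE)[0],key=len)
    hull=cv2.convexHull(cnt); q=cv2.approxPolyDP(hull,6,True)[:,0]
    print(q.tolist()); obs[n]=q
    # orange
    o=cv2.inRange(h,(5,180,120),(16,255,255)); k,l,st,ce=cv2.connectedComponentsWithStats(o)
    for i in range(1,k):
        if st[i,4]>20: print('orange',st[i],ce[i])
def res(p,n):
    c,s=np.cos(p[2]),np.sin(p[2]); r=[]
    for a,b in obj:
        pr=proj(n,[p[0]+(c*a-s*b)/1e3,p[1]+(s*a+c*b)/1e3,.01])
        d=obs[n]-pr; r.append(d[np.argmin((d**2).sum(1))])
    return np.ravel(r)
for ns in(['top'],['scene'],['top','scene']):
    s=least_squares(lambda p:np.concatenate([res(p,n) for n in ns]),[.53,-.04,.1],x_scale=[.01,.01,.1],diff_step=1e-4)
    p=s.x;c,sn=np.cos(p[2]),np.sin(p[2])
    F=lambda a,b:np.round([p[0]+(c*a-sn*b)/1e3,p[1]+(sn*a+c*b)/1e3],4)
    print(ns,p,np.degrees(p[2]),np.round(s.fun,1),'hole',F(0,-85),'nose',F(23,70))
E
python3 m.py
python3 - <<'E'
import sys;sys.path.insert(0,'.')
from h import *
from scipy.spatial.transform import Rotation as R
print(R.from_rotvec(robot.read_state()['orientation']).as_matrix().round(3))
print('eye',ray('top',(292,183.8),.058),ray('scene',(130+432/4.2,160+299/4.2),.058))
print('pin top',ray('top',(348,221.9),.096),ray('scene',(130+126/4.2,160+336/4.2),.096))
E
```

```text
scene [array([322, 100,  21,  28, 420], dtype=int32), array([ 203,  190,   81,   74, 2847], dtype=int32)]
[[283, 215], [270, 263], [203, 249], [229, 190]]
orange [156 238   8   7  39] [159.35897436 241.23076923]
top [array([ 217,  148,   94,   81, 3580], dtype=int32)]
[[292, 151], [310, 204], [234, 228], [217, 173]]
['top'] [ 0.53454092 -0.04241987  0.27393444] 15.695287022438116 [ 2.2  2.3 -0.7  4.1 -2.2 -2.8  0.6 -3.4] hole [ 0.5575 -0.1243] nose [0.5377 0.0312]
['scene'] [ 0.54533228 -0.05385299  0.25901477] 14.840453134434153 [-5.6 11.3  1.5 -4.6  3.1 -2.3  0.2 -1.4] hole [ 0.5671 -0.136 ] nose [0.5496 0.0197]
['top', 'scene'] [ 0.53907573 -0.04668973  0.26774566] 15.340696493601204 [ 0.7  4.1 -2.4  5.5 -3.5 -1.5 -0.5 -1.6 -4.5 13.8  1.8 -1.5  3.1  0.2
  1.   0.6] hole [ 0.5616 -0.1287] nose [0.5427 0.0269]
[[-0.     0.423 -0.906]
 [ 0.    -0.906 -0.423]
 [-1.    -0.    -0.   ]]
eye [ 0.56202624 -0.12336154  0.058     ] [ 0.56606217 -0.12565567  0.058     ]
pin top [ 0.44641764 -0.27192254  0.096     ] [ 0.44659369 -0.27153719  0.096     ]
```

```bash
python3 - <<'E'
from h import *
from scipy.optimize import least_squares
A=cv2.imread('pics/top0.png',0);B=cv2.imread('pics/scene0.png',0)
print(A[176:194,283:303]);print(B[222:240,224:246])
ims=[cv2.resize(a,None,fx=10,fy=10,interpolation=cv2.INTER_CUBIC) for a in(cv2.imread('pics/top0.png')[168:204,270:310],cv2.imread('pics/scene0.png')[214:250,214:254])]
cv2.imwrite('pics/eyes.png',np.hstack(ims))
E
```

```text
[[ 73  76  80  77  77  81  80  86  94 123 145 162 187 175 119  80  76  73
   78  79]
 [ 77  80  86  96 111 117 123 133 141 152 157 166 181 190 153  90  72  78
   76  83]
 [ 96 118 148 168 169 156 145 159 157 158 163 163 170 191 168 113  81  74
   78  83]
 [167 188 192 180 167 162 158 161 162 161 163 161 164 182 168 121  83  75
   78  79]
 [181 196 184 166 160 161 161 161 154 151 157 161 161 167 170 135  88  75
   76  75]
 [146 162 166 161 161 162 156 134 119 114 132 155 160 163 163 144 110  81
   77  78]
 [ 95 132 156 160 163 161 152 131 111  92  99 129 153 158 156 144 107  81
   73  76]
 [ 70 106 144 159 162 160 148 152 149 109  80 112 148 160 158 152 122  86
   76  70]
 [ 93 102 118 147 164 161 152 174 187 145  91 119 149 160 159 157 136  99
   78  76]
 [ 76  87 101 133 156 164 161 164 158 129 116 140 157 159 161 162 150 123
   88  76]
 [ 82  82  91 110 143 160 160 158 154 148 149 157 161 162 166 154 143 122
   86  76]
 [ 83  86  87  94 126 151 155 162 160 159 159 161 163 168 178 188 187 161
  108  84]
 [ 79  84  84  88 114 143 160 161 164 161 161 163 176 193 205 209 205 174
  119 
[... 1405 characters left out ...]
7 146 154 154 154  95 214 239
  119  67  69  70]
 [ 72 180 160 151 153 152 158 142 136 133 157 156 155 153 154  69 215 229
   97  62  72  72]
 [130 206 163 156 155 156 154 157 162 160 157 157 157 156 156  79 223 184
   82  64  72  70]
 [199 193 145 141 144 144 142 144 149 149 149 146 149 145 147  90 233 121
   66  70  71  73]
 [228 174  87  75  80  79  77  76 100 101 102 100 103 100  99  79 229  98
   64  74  71  71]
 [226 157  70  63  69  67  66  63  63  64  64  66  64  65  61  70 178  86
   71  71  71  73]
 [230 174  79  65  70  69  70  67  67  67  66  69  66  66  70  88 103  73
   71  64  72  72]
 [225 191  94  66  67  65  63  60  62  62  57  57  60  60  57  76  73  73
   60  24  68  74]]
```

View pics/eyes.png

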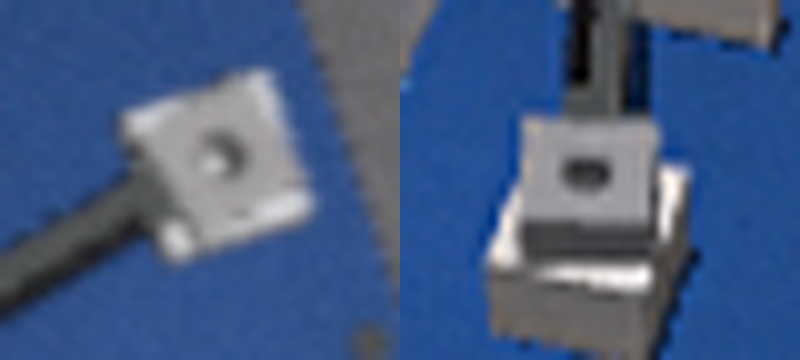

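```bash
python3 - <<'E'
from h import *
print('eye',ray('top',(291.5,183.0),.058),ray('scene',(232.1,230.9),.058))
print('boss/eye square from top edges')
for n in('scene','top'):
    a=cv2.imread(f'pics/{n}0.png'); s=a[232:258,148:176] if n=='scene' else a[208:238,326:362]
    cv2.imwrite(f'pics/p{n}.png',cv2.resize(s,None,fx=14,fy=14,interpolation=0))
    h=cv2.cvtColor(a,cv2.COLOR_BGR2HSV); o=cv2.inRange(h,(3,190,60),(14,255,255))
    ys,xs=np.nonzero(o); print(n,sorted(zip(ys,xs)) )
E
```

```text
eye [ 0.56439487 -0.12200021  0.058     ] [ 0.56378554 -0.12583957  0.058     ]
boss/eye square from top edges
scene [(np.int64(47), np.int64(166)), (np.int64(50), np.int64(175)), (np.int64(51), np.int64(165)), (np.int64(51), np.int64(179)), (np.int64(51), np.int64(180)), (np.int64(52), np.int64(178)), (np.int64(52), np.int64(182)), (np.int64(54), np.int64(171)), (np.int64(54), np.int64(180)), (np.int64(56), np.int64(169)), (np.int64(57), np.int64(174)), (np.int64(57), np.int64(175)), (np.int64(58), np.int64(176)), (np.int64(59), np.int64(182)), (np.int64(145), np.int64(487)), (np.int64(148), np.int64(485)), (np.int64(151), np.int64(490)), (np.int64(238), np.int64(160)), (np.int64(239), np.int64(158)), (np.int64(239), np.int64(159)), (np.int64(239), np.int64(160)), (np.int64(239), np.int64(161)), (np.int64(239), np.int64(162)), (np.int64(240), np.int64(156)), (np.int64(240), np.int64(157)), (np.int64(240), np.int64(158)), (np.int64(240), np.int64(159)), (np.int64(240), np.int64(160)), (np.int64(240), np.int64(161)), (np.int64(240), np.int64(162)), (np.int64(240), np.int64(163)), (np.
[... 2148 characters left out ...]
4(251), np.int64(162)), (np.int64(251), np.int64(163)), (np.int64(251), np.int64(164)), (np.int64(251), np.int64(165)), (np.int64(252), np.int64(159)), (np.int64(252), np.int64(160)), (np.int64(252), np.int64(161)), (np.int64(252), np.int64(162)), (np.int64(252), np.int64(163)), (np.int64(252), np.int64(164)), (np.int64(253), np.int64(160)), (np.int64(253), np.int64(161)), (np.int64(253), np.int64(162)), (np.int64(253), np.int64(163)), (np.int64(254), np.int64(160)), (np.int64(254), np.int64(161)), (np.int64(254), np.int64(162))]
top [(np.int64(221), np.int64(343)), (np.int64(221), np.int64(344)), (np.int64(222), np.int64(344)), (np.int64(223), np.int64(343)), (np.int64(224), np.int64(345))]
```

View pics/ptop.png

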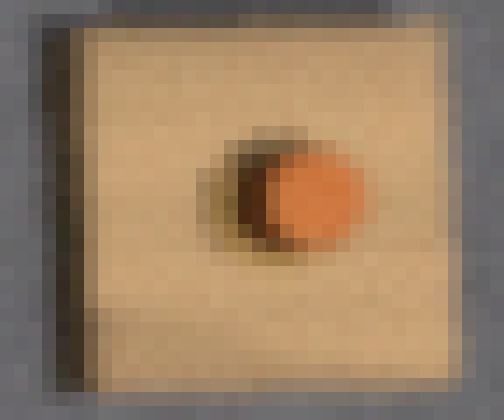

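View pics/pscene.png

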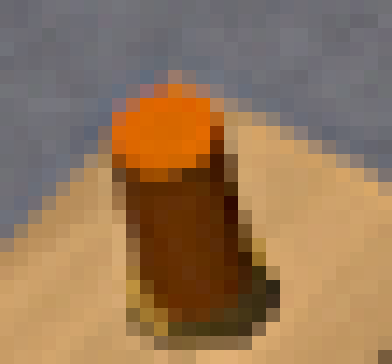

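The pin axis is at about (0.446,-0.272) and the eye at about (0.564,-0.124). I move over the pin and turn the jaws across the bar.

Call:
play_rows([
  {"slide": [0.49,0.7,-0.15],"roll": 0.95,"fingers": 1},
  {"slide": [0.49,0.7,-0.15],"roll": 0.95,"fingers": 1},
  {"slide": [0.49,0.7,-0.15],"roll": 0.95,"fingers": 1},
  {"slide": [0.49,0.7,-0.15],"roll": 0.95,"fingers": 1},
  {"slide": [0.49,0.7,-0.15],"roll": 0.95,"fingers": 1},
  {"slide": [0.49,0.7,-0.15],"roll": 0.95,"fingers": 1},
  {"slide": [0.49,0.7,-0.15],"roll": 0.95,"fingers": 1},
  {"slide": [0.49,0.7,-0.15],"roll": 0.95,"fingers": 1},
  {"slide": [0.49,0.7,-0.15],"roll": 0.95,"fingers": 1},
  {"slide": [0.49,0.7,-0.15],"roll": 0.95,"fingers": 1},
  {"slide": [0.49,0.7,-0.15],"roll": 0.95,"fingers": 1},
  {"slide": [0.49,0.7,-0.15],"roll": 0.95,"fingers": 1},
  {"slide": [0.49,0.7,-0.15],"roll": 0.95,"fingers": 0.3},
  {"slide": [0,0,0],"roll": 0,"fingers": 0.3},
  {"slide": [0,0,0],"roll": 0,"fingers": 0.3},
], squeeze=25)

```text
t: 3.18
tool_pos: [0.4448, -0.2711, 0.1603]
orientation: [0.766, 1.431, -0.766]
force: [-0.0, 0.6, 0.3]
opening: 0.0676
```

```bash
python3 - <<'E'
from h import *
from scipy.spatial.transform import Rotation as R
s=robot.read_state();print(s['t'],s['tool_pos'],s['q'].round(2),s['opening'],R.from_rotvec(s['orientation']).as_matrix().round(3))
print(ray('top',(348.0,221.8),.096),ray('scene',(159.3,240.9),.096),ray('top',(344.5,222.2),.05))
e=ray('top',(246,210.9),.058);d=e-np.array([.564,-.124,.058]);print(e,np.degrees(np.arctan2(d[1],d[0])),np.linalg.norm(d))
snap('scene','s1');a=cv2.imread('pics/s1.png')[190:290,100:230];cv2.imwrite('pics/s1c.png',cv2.resize(a,None,fx=5,fy=5))
E
```

```text
3.175 [ 0.44475866 -0.27111744  0.16034453] [-0.65 -0.05  1.78 -0.    1.41 -1.23] 0.06758797513220777 [[-0.     0.832  0.555]
 [-0.     0.555 -0.832]
 [-1.    -0.     0.   ]]
[ 0.44669598 -0.27193635  0.096     ] [ 0.44700715 -0.27467073  0.096     ] [ 0.44720863 -0.27181563  0.05      ]
[0.48724997 0.01178481 0.058     ] 119.47655850173223 0.15597462298438036
```

View pics/s1c.png

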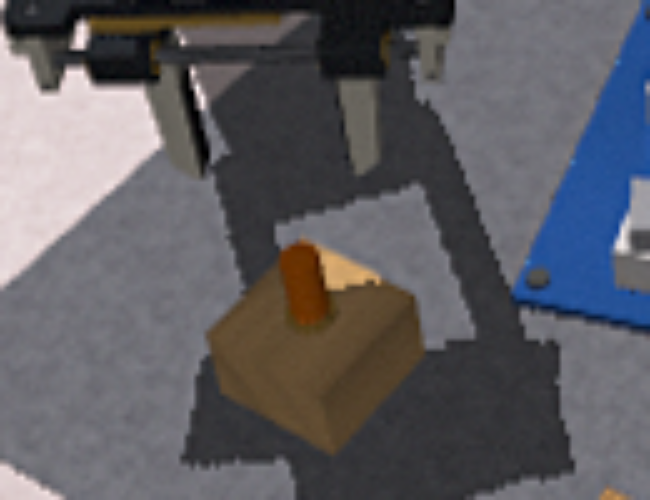

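Call:
play_rows([
  {"slide": [0.06,-0.04,-0.5],"fingers": 0.3},
  {"slide": [0,0,-0.8],"fingers": 0.3},
  {"slide": [0,0,-0.8],"fingers": 0.3},
  {"slide": [0,0,-0.8],"fingers": 0.3},
  {"slide": [0,0,-0.43],"fingers": 0.3},
  {"slide": [0,0,0],"fingers": 0.3},
  {"slide": [0,0,0],"fingers": -1},
  {"slide": [0,0,0],"fingers": -1},
  {"slide": [0,0,0],"fingers": -1},
  {"slide": [0,0,0],"fingers": -1},
], squeeze=25)

```text
$.plan[0]: bad value
```

Call:
play_rows([
  {"slide": [0.06,-0.04,-0.5],"roll": 0,"fingers": 0.3},
  {"slide": [0,0,-0.8],"roll": 0,"fingers": 0.3},
  {"slide": [0,0,-0.8],"roll": 0,"fingers": 0.3},
  {"slide": [0,0,-0.8],"roll": 0,"fingers": 0.3},
  {"slide": [0,0,-0.43],"roll": 0,"fingers": 0.3},
  {"slide": [0,0,0],"roll": 0,"fingers": 0.3},
  {"slide": [0,0,0],"roll": 0,"fingers": -1},
  {"slide": [0,0,0],"roll": 0,"fingers": -1},
  {"slide": [0,0,0],"roll": 0,"fingers": -1},
  {"slide": [0,0,0],"roll": 0,"fingers": -1},
  {"slide": [0,0,0],"roll": 0,"fingers": -1},
], squeeze=25)

```text
t: 4.6
tool_pos: [0.4468, -0.272, 0.0605]
orientation: [0.764, 1.432, -0.764]
force: [-0.7, -0.1, 1.2]
opening: 0.0195
```

Call:
play_rows([
  {"slide": [0,0,0.5],"roll": 0,"fingers": -1},
  {"slide": [0,0,0.9],"roll": 0,"fingers": -1},
  {"slide": [0,0,0.9],"roll": 0,"fingers": -1},
  {"slide": [0,0,0.25],"roll": 0,"fingers": -1},
  {"slide": [0.56,0.7,0],"roll": 0,"fingers": -1},
  {"slide": [0.56,0.7,0],"roll": 0,"fingers": -1},
  {"slide": [0.56,0.7,0],"roll": 0,"fingers": -1},
  {"slide": [0.56,0.7,0],"roll": 0,"fingers": -1},
  {"slide": [0.56,0.7,0],"roll": -0.2,"fingers": -1},
  {"slide": [0.56,0.7,0],"roll": -0.2,"fingers": -1},
  {"slide": [0.54,0.7,0],"roll": -0.2,"fingers": -1},
  {"slide": [0,0,0],"roll": 0,"fingers": -1},
  {"slide": [0,0,0],"roll": 0,"fingers": -1},
], squeeze=25)

```text
t: 6.22
tool_pos: [0.5631, -0.1251, 0.1362]
orientation: [0.828, 1.409, -0.828]
force: [-0.9, 0.6, -0.6]
opening: 0.0196
```

```bash
python3 - <<'E'
from h import *
s=robot.read_state();print(s['t'],s['tool_pos'],s['opening'])
snap('scene','s2');snap('top','t2')
a=cv2.imread('pics/s2.png')[170:250,190:290];b=cv2.imread('pics/t2.png')[150:230,220:320]
cv2.imwrite('pics/s2c.png',cv2.resize(a,None,fx=7,fy=7,interpolation=2));cv2.imwrite('pics/t2c.png',cv2.resize(b,None,fx=4,fy=4))
for n in('scene','top'):
  for k in('pin_tip','pin_grip','eye'):
    print(n,k,[(np.round(m['point'],1),round(m['p'],2)) for m in robot.mark_of(n,k)[:3]])
g=s['tool_pos']+[0,0,-.0545]; print('expected tip px',proj('scene',g),proj('scene',s['tool_pos']-[0,0,.0105]))
E
```

```text
6.225 [ 0.56311166 -0.12505241  0.1361789 ] 0.019638279282434678
scene pin_tip [(array([232., 220.]), 0.54)]
scene pin_grip [(array([229.6, 206. ]), 0.6)]
scene eye [(array([286.4, 181.5]), 0.77), (array([251.3, 195.6]), 0.7), (array([233.9, 231.7]), 0.68)]
top pin_tip []
top pin_grip [(array([237.4, 195.6]), 0.59)]
top eye [(array([187.6, 183.9]), 0.76), (array([293. , 184.6]), 0.56)]
expected tip px [231.85379725 224.61202041] [231.47757245 212.97268551]
```

View pics/s2c.png

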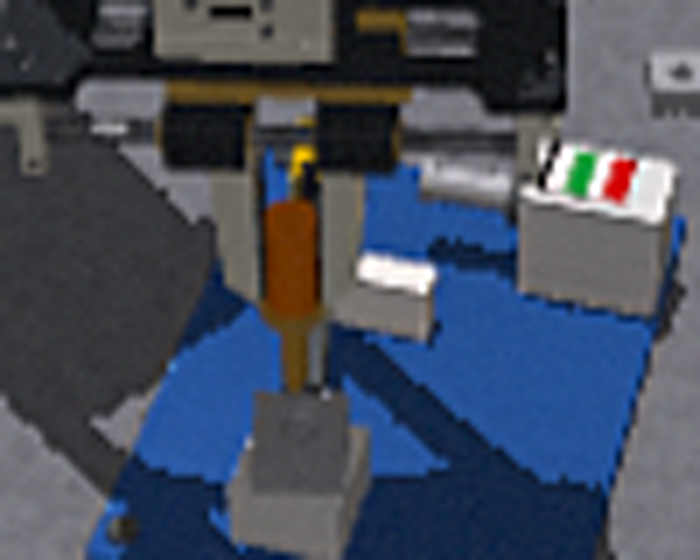

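View pics/t2c.png

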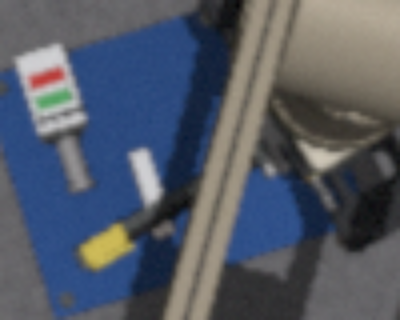

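Call:
play_rows([
  {"slide": [0.03,0.08,0],"roll": 0,"fingers": -1},
  {"slide": [0,0,-0.5],"roll": 0,"fingers": -1},
  {"slide": [0,0,-0.2],"roll": 0,"fingers": -1},
  {"slide": [0,0,0],"roll": 0,"fingers": -1},
])

```text
t: 7.12
tool_pos: [0.5638, -0.1222, 0.1143]
orientation: [0.828, 1.41, -0.829]
force: [-0.6, 0.1, -1.0]
opening: 0.0193
```

```bash
python3 - <<'E'
from h import *
s=robot.read_state();print(s['t'],s['tool_pos'],s['force'])
snap('scene','s3')
a=cv2.imread('pics/s3.png')[200:245,210:260];
cv2.imwrite('pics/s3c.png',cv2.resize(a,None,fx=13,fy=13,interpolation=2))
print(proj('scene',s['tool_pos']-[0,0,.0545]))
E
```

```text
7.125 [ 0.56376106 -0.12216499  0.11428959] [-0.62416681  0.1397721  -1.01372209]
[232.82657095 229.56398384]
```

View pics/s3c.png

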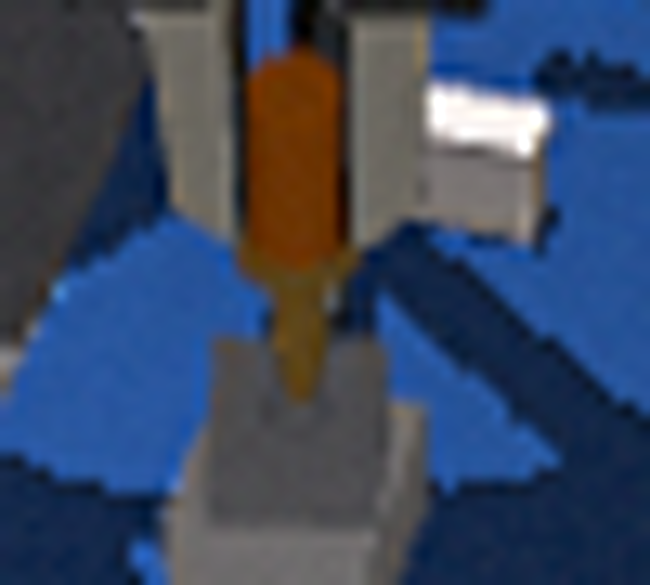

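Call:
play_rows([
  {"slide": [0,0,-0.1],"roll": 0,"fingers": -1},
  {"slide": [0,0,-0.1],"roll": 0,"fingers": -1},
  {"slide": [0,0,-0.1],"roll": 0,"fingers": -1},
  {"slide": [0,0,0],"roll": 0,"fingers": -1},
])

```text
t: 7.68
tool_pos: [0.5644, -0.1224, 0.1063]
orientation: [0.828, 1.408, -0.829]
force: [-0.6, -0.1, -1.1]
opening: 0.0193
```

Call:
play_rows([
  {"slide": [0,0,-0.15],"roll": 0,"fingers": -1},
  {"slide": [0,0,-0.15],"roll": 0,"fingers": -1},
  {"slide": [0,0,-0.15],"roll": 0,"fingers": -1},
  {"slide": [0,0,0],"roll": 0,"fingers": -1},
])

```text
t: 8.18
tool_pos: [0.5642, -0.1223, 0.0924]
orientation: [0.829, 1.408, -0.829]
force: [-1.6, 0.2, -1.0]
opening: 0.0199
```

Tip is at 38 mm, so it has entered the boss hole with almost no force. I keep going down to the flange.

Call:
play_rows([
  {"slide": [0,0,-0.15],"roll": 0,"fingers": -1},
  {"slide": [0,0,-0.15],"roll": 0,"fingers": -1},
  {"slide": [0,0,-0.15],"roll": 0,"fingers": -1},
  {"slide": [0,0,-0.15],"roll": 0,"fingers": -1},
  {"slide": [0,0,0],"roll": 0,"fingers": -1},
])

```text
t: 8.8
tool_pos: [0.5641, -0.1225, 0.0743]
orientation: [0.828, 1.408, -0.829]
force: [-2.3, -2.6, -3.1]
opening: 0.0196
```

Call:
play_rows([
  {"slide": [0,0,-0.1],"roll": 0,"fingers": -1},
  {"slide": [0,0,-0.1],"roll": 0,"fingers": -1},
  {"slide": [0,0,0],"roll": 0,"fingers": -1},
])

```text
t: 9.18
tool_pos: [0.5641, -0.1226, 0.0689]
orientation: [0.828, 1.408, -0.829]
force: [-4.3, -2.7, 0.5]
opening: 0.0197
```

Release so it drops the rest, opening to about 45 mm.

Call:
play_rows([
  {"slide": [0,0,0],"roll": 0,"fingers": -0.2},
  {"slide": [0,0,0],"roll": 0,"fingers": -0.1},
  {"slide": [0,0,0],"roll": 0,"fingers": -0.1},
  {"slide": [0,0,0],"roll": 0,"fingers": -0.1},
  {"slide": [0,0,0.5],"roll": 0,"fingers": -0.1},
  {"slide": [0,0,0.8],"roll": 0,"fingers": -0.1},
  {"slide": [0,0,0.8],"roll": 0,"fingers": -0.1},
  {"slide": [-0.8,0.2,0],"roll": 0,"fingers": -0.1},
  {"slide": [-0.8,0.2,0],"roll": 0,"fingers": -0.1},
  {"slide": [-0.8,0.2,0],"roll": 0,"fingers": -1},
  {"slide": [-0.8,0.2,0],"roll": 0,"fingers": -1},
  {"slide": [-0.8,0.2,0],"roll": 0,"fingers": -1},
  {"slide": [-0.8,0.2,0],"roll": 0,"fingers": -1},
  {"slide": [0,0,0],"roll": 0,"fingers": -1},
])

```text
t: 10.92
tool_pos: [0.4203, -0.0863, 0.1333]
orientation: [0.829, 1.406, -0.828]
force: [0.6, 0.2, 0.6]
opening: 0.0008
```

```bash
python3 - <<'E'
from h import *
s=robot.read_state();print(s['t'],s['tool_pos'],s['force'])
snap('scene','s4');snap('top','t4')
a=cv2.imread('pics/s4.png')[170:260,190:300];b=cv2.imread('pics/t4.png')[140:240,200:330]
cv2.imwrite('pics/s4c.png',cv2.resize(a,None,fx=6,fy=6,interpolation=2));cv2.imwrite('pics/t4c.png',cv2.resize(b,None,fx=6,fy=6,interpolation=2))
print(proj('scene',[.5641,-.1226,.104]),proj('scene',[.5641,-.1226,.058]))
for n in('scene','top'):
  for k,z in(('push_pad',.049),('plunger_nose',.049),('pin_grip',.083)):
    print(n,k,[(np.round(m['point'],1),round(m['p'],2),ray(n,m['point'],z).round(4)) for m in robot.mark_of(n,k)[:3]])
E
```

```text
10.925 [ 0.42030482 -0.0863361   0.13326802] [0.55799118 0.23439347 0.61304534]
[232.50097924 218.34428581] [232.8586989  230.16543969]
scene push_pad [(array([230.9, 194.8]), 0.8, array([ 0.4797, -0.0025,  0.049 ])), (array([321., 178.]), 0.55, array([0.6761, 0.2065, 0.049 ])), (array([232. , 232.8]), 0.27, array([ 0.5628, -0.1251,  0.049 ]))]
scene plunger_nose [(array([251.2, 194.4]), 0.43, array([0.5298, 0.0302, 0.049 ])), (array([271.4, 151.6]), 0.28, array([0.4809, 0.2425, 0.049 ]))]
scene pin_grip [(array([232.5, 224.5]), 0.65, array([ 0.565 , -0.1248,  0.083 ]))]
top push_pad [(array([245.2, 214. ]), 0.88, array([0.4789, 0.0143, 0.049 ])), (array([166.8, 152.5]), 0.79, array([0.6651, 0.2387, 0.049 ]))]
top plunger_nose [(array([ 89.9, 174. ]), 0.53, array([0.6076, 0.4623, 0.049 ])), (array([237.5, 198.7]), 0.4, array([0.5239, 0.0355, 0.049 ]))]
top pin_grip [(array([297.2, 179.4]), 0.51, array([ 0.5713, -0.1361,  0.083 ]))]
```

View pics/s4c.png

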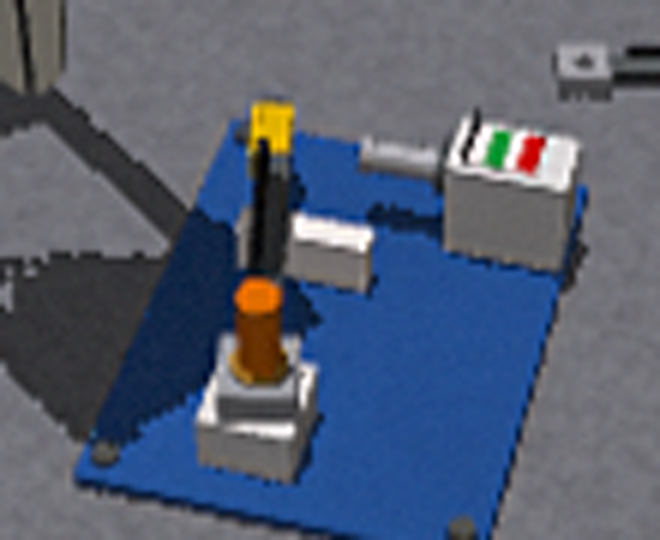

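View pics/t4c.png

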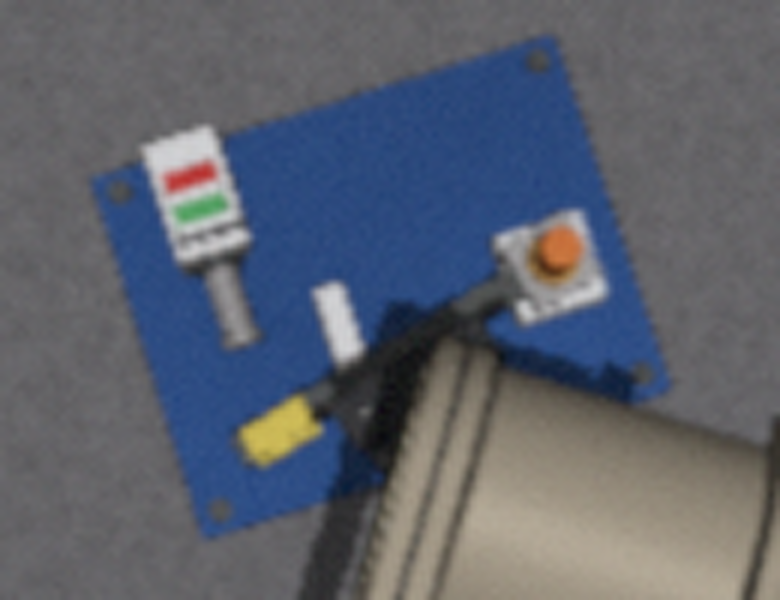

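```bash
python3 - <<'E'
from h import *
from scipy.optimize import least_squares
obj=[(115,118),(115,-128),(-75,-128),(-75,118)]
px=[np.array(p)/6+[199.6,139.6] for p in[(93,178),(553,37),(669,383),(205,536)]]
W=[ray('top',p,.01)[:2] for p in px]; print(np.round(W,4),np.linalg.norm(W[0]-W[1]),np.linalg.norm(W[1]-W[2]))
f=lambda p:np.ravel([[p[0]+(np.cos(p[2])*a-np.sin(p[2])*b)/1e3-w[0],p[1]+(np.sin(p[2])*a+np.cos(p[2])*b)/1e3-w[1]] for (a,b),w in zip(obj,W)])
s=least_squares(f,[.53,-.04,.2]);p=s.x;print(p,np.degrees(p[2]),(s.fun*1e3).round(1))
c,sn=np.cos(p[2]),np.sin(p[2])
F=lambda a,b:np.round([p[0]+(c*a-sn*b)/1e3,p[1]+(sn*a+c*b)/1e3],4)
print('hole',F(0,-85),'nose(?)')
nz=ray('top',np.array((240,347))/6+[199.6,139.6],.054)[:2]
R=np.array([[c,sn],[-sn,c]]);print('nose fx',R@(nz-p[:2])*1e3)
for q in((243,443),(265,465),(322,425),(302,397)):
    w=ray('top',np.array(q)/6+[199.6,139.6],.058)[:2];print(w, R@(w-p[:2])*1e3)
E
```

```text
[[ 0.6177  0.1012]
 [ 0.6833 -0.1318]
 [ 0.5071 -0.1831]
 [ 0.4376  0.0495]] 0.24202898225458563 0.18356947939792778
[ 0.54083386 -0.04181599  0.28189766] 16.151546169620513 [ 0.7  2.3  3.6 -1.  -2.7 -2.5 -1.7  1.2]
hole [ 0.5645 -0.1235] nose(?)
nose fx [ 6.4104058  72.10424333]
[0.48044076 0.02891147] [-38.33445898  84.73588313]
[0.46963138 0.01866791] [-51.56672778  77.90358313]
[ 0.48801556 -0.00912412] [-41.63933947  46.09443132]
[5.01710792e-01 7.82467686e-05] [-25.92476385  51.12385151]
```

Call:
play_rows([
  {"slide": [0.06,0.27,0],"roll": 0.98,"fingers": -1},
  {"slide": [0.06,0.27,0],"roll": 0.98,"fingers": -1},
  {"slide": [0.06,0.27,0],"roll": 0.98,"fingers": -1},
  {"slide": [0.06,0.27,0],"roll": 0.98,"fingers": -1},
  {"slide": [0.06,0.27,0],"roll": 0.98,"fingers": -1},
  {"slide": [0.06,0.27,0],"roll": 0.98,"fingers": -1},
  {"slide": [0.06,0.27,0],"roll": 0.98,"fingers": -1},
  {"slide": [0.06,0.27,0],"roll": 0.98,"fingers": -1},
  {"slide": [0.06,0.27,0],"roll": 0.98,"fingers": -1},
  {"slide": [0.06,0.27,0],"roll": 0.98,"fingers": -1},
  {"slide": [0,0,-0.76],"roll": 0,"fingers": -1},
  {"slide": [0,0,-0.76],"roll": 0,"fingers": -1},
  {"slide": [0,0,-0.76],"roll": 0,"fingers": -1},
  {"slide": [0,0,-0.76],"roll": 0,"fingers": -1},
  {"slide": [0,0,0],"roll": 0,"fingers": -1},
])

```text
t: 13.2
tool_pos: [0.4369, -0.0052, 0.0392]
orientation: [-0.238, 1.562, 0.24]
force: [-0.2, -0.0, 0.5]
opening: 0.0004
```

```bash
python3 - <<'E'
from h import *
from scipy.spatial.transform import Rotation as R
s=robot.read_state();print(s['t'],s['tool_pos'],s['force']);j=R.from_rotvec(s['orientation']).as_matrix()[:,1];print(np.degrees(np.arctan2(j[1],j[0])))
snap('scene','s5');snap('top','t5')
a=cv2.imread('pics/s5.png')[150:260,190:300];b=cv2.imread('pics/t5.png')[140:240,200:310]
cv2.imwrite('pics/c5.png',np.hstack([cv2.resize(a,(400,400),interpolation=2),cv2.resize(b,(400,400),interpolation=2)]))
E
```

```text
13.2 [ 0.43686023 -0.00521278  0.03916187] [-0.21419347 -0.04659226  0.50774635]
107.42807189434033
```

View pics/c5.png

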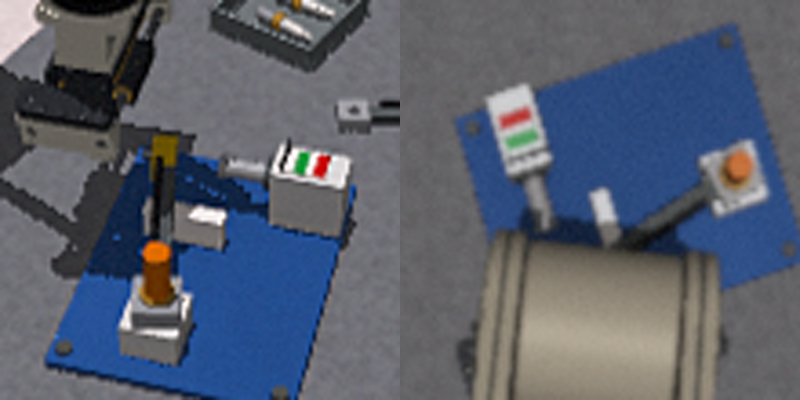

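Call:
play_rows([
  {"slide": [0.28,0.1,0],"roll": 0,"fingers": -1},
  {"slide": [0.28,0.1,0],"roll": 0,"fingers": -1},
  {"slide": [0.28,0.1,0],"roll": 0,"fingers": -1},
  {"slide": [0.28,0.1,0],"roll": 0,"fingers": -1},
  {"slide": [0.28,0.1,0],"roll": -0.2,"fingers": -1},
  {"slide": [0.28,0.1,0],"roll": -0.2,"fingers": -1},
  {"slide": [0,0,0],"roll": 0,"fingers": -1},
])

```text
t: 14.18
tool_pos: [0.4898, 0.0127, 0.0411]
orientation: [-0.195, 1.561, 0.195]
force: [-0.1, 1.1, 0.3]
opening: 0.0004
```

```bash
python3 - <<'E'
from h import *
s=robot.read_state();print(s['t'],s['tool_pos'],s['force'])
snap('scene','s6');snap('top','t6')
a=cv2.imread('pics/s6.png')[150:260,190:300];b=cv2.imread('pics/t6.png')[140:240,200:310]
cv2.imwrite('pics/c6.png',np.hstack([cv2.resize(a,(400,400),interpolation=2),cv2.resize(b,(400,400),interpolation=2)]))
E
```

```text
14.175 [0.48981868 0.01268921 0.04110586] [-0.1211884   1.09206848  0.25894896]
```

View pics/c6.png

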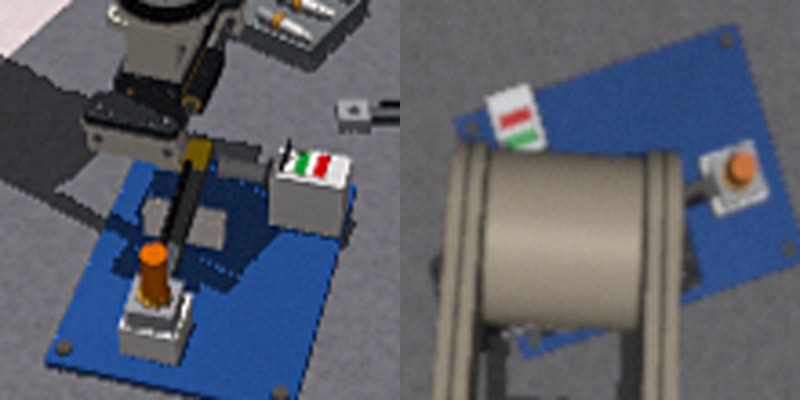

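The arm has swung on its pin and its pad is just short of the nose. I now go in small steps and watch the force.

Call:
play_rows([
  {"slide": [0.13,0.04,0],"roll": -0.1,"fingers": -1},
  {"slide": [0.13,0.04,0],"roll": -0.1,"fingers": -1},
  {"slide": [0,0,0],"roll": 0,"fingers": -1},
])

```text
t: 14.65
tool_pos: [0.4972, 0.015, 0.0411]
orientation: [-0.173, 1.564, 0.173]
force: [0.2, 0.4, -0.1]
opening: 0.0002
```

Call:
play_rows([
  {"slide": [0.13,0.04,0],"roll": -0.1,"fingers": -1},
  {"slide": [0.1,0.03,0],"roll": 0,"fingers": -1},
  {"slide": [0,0,0],"roll": 0,"fingers": -1},
])

```text
t: 15.02
tool_pos: [0.5027, 0.0172, 0.0408]
orientation: [-0.162, 1.568, 0.162]
force: [-7.2, 2.0, 4.5]
opening: 0.0004
```

```bash
cat > look.py <<'E'
import sys
from h import *
k=sys.argv[1]
snap('scene','s'+k);snap('top','t'+k)
s=robot.read_state();print(s['t'],s['tool_pos'],s['force'],'along',s['force'][:2]@[.9605,.2782])
a=cv2.imread(f'pics/s{k}.png')[175:235,225:305];b=cv2.imread(f'pics/t{k}.png')[150:210,205:285]
cv2.imwrite(f'pics/c{k}.png',np.hstack([cv2.resize(a,(480,360),interpolation=2),cv2.resize(b,(320,360),interpolation=2)]))
E
python3 look.py 7
```

```text
15.125 [0.50266505 0.01723032 0.04079301] [-7.24061024  0.60285631  4.77221973] along -6.786891508799306
```

View pics/c7.png

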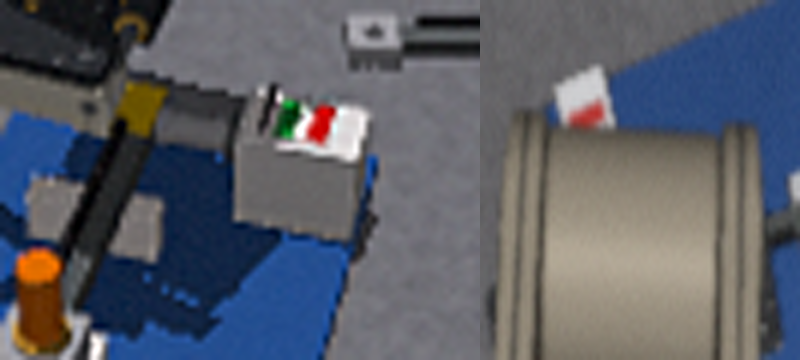

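Call:
play_rows([
  {"slide": [0.1,0.03,0],"roll": 0,"fingers": -1},
  {"slide": [0.1,0.03,0],"roll": 0,"fingers": -1},
  {"slide": [0,0,0],"roll": 0,"fingers": -1},
  {"slide": [0,0,0],"roll": 0,"fingers": -1},
])

```text
t: 15.62
tool_pos: [0.5075, 0.0191, 0.0405]
orientation: [-0.161, 1.57, 0.163]
force: [-11.9, 0.3, 7.9]
opening: 0.001
```

```bash
python3 look.py 8
```

```text
15.725 [0.50748261 0.0190845  0.04048179] [-11.35651592   0.56471308   8.31791285] along -10.75083036150712
```

View pics/c8.png

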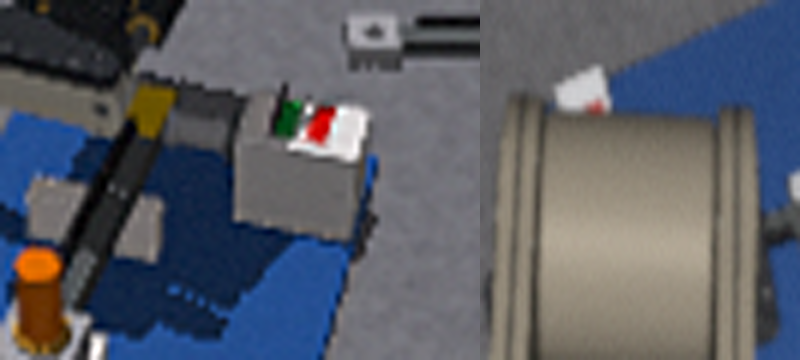

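Call:
play_rows([
  {"slide": [0.1,0.03,0.02],"roll": 0,"fingers": -1},
  {"slide": [0.1,0.03,0.02],"roll": 0,"fingers": -1},
  {"slide": [0,0,0],"roll": 0,"fingers": -1},
  {"slide": [0,0,0],"roll": 0,"fingers": -1},
])

```text
t: 16.23
tool_pos: [0.5119, 0.0206, 0.0407]
orientation: [-0.161, 1.573, 0.163]
force: [-15.1, -0.8, 5.8]
opening: 0.0004
```

```bash
python3 look.py 9; python3 - <<'E'
import cv2,numpy as np
r=[cv2.resize(cv2.imread(f'pics/s{k}.png')[184:204,262:290],None,fx=14,fy=14,interpolation=0) for k in(4,7,8,9)]
cv2.imwrite('pics/ptr.png',np.vstack([np.hstack(r[:2]),np.hstack(r[2:])]))
E
```

```text
16.325 [0.51185754 0.02060143 0.04064989] [-14.57490337  -0.87534846   6.1665799 ] along -14.242716628714279
```

View pics/ptr.png

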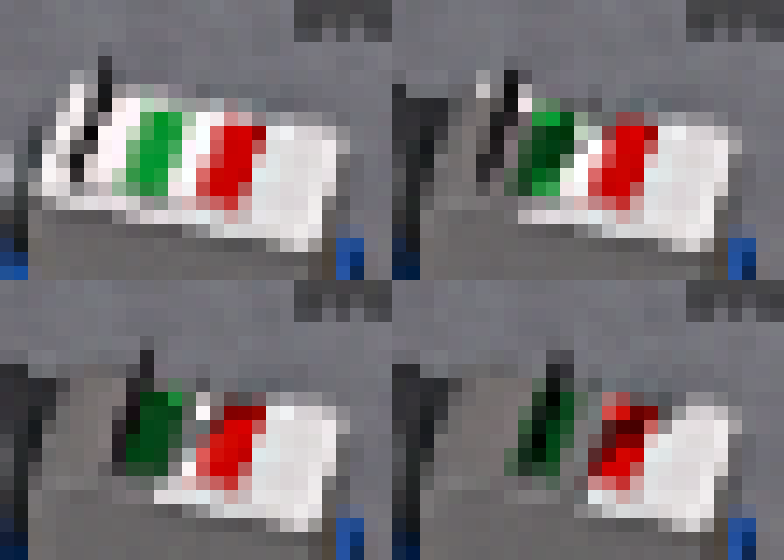

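The pointer now stands in the middle of the green zone at about 13 mm. I hold still for over a second.

Call:
play_rows([
  {"slide": [0,0,0],"roll": 0,"fingers": -1},
  {"slide": [0,0,0],"roll": 0,"fingers": -1},
  {"slide": [0,0,0],"roll": 0,"fingers": -1},
  {"slide": [0,0,0],"roll": 0,"fingers": -1},
  {"slide": [0,0,0],"roll": 0,"fingers": -1},
  {"slide": [0,0,0],"roll": 0,"fingers": -1},
  {"slide": [0,0,0],"roll": 0,"fingers": -1},
  {"slide": [0,0,0],"roll": 0,"fingers": -1},
  {"slide": [0,0,0],"roll": 0,"fingers": -1},
  {"slide": [0,0,0],"roll": 0,"fingers": -1},
  {"slide": [0,0,0],"roll": 0,"fingers": -1},
  {"slide": [0,0,0],"roll": 0,"fingers": -1},
])

```text
t: 17.82
tool_pos: [0.5119, 0.0206, 0.0407]
orientation: [-0.161, 1.573, 0.163]
force: [-15.4, -0.9, 6.5]
opening: 0.0006
```

```bash
python3 look.py 10; python3 - <<'E'
import cv2,numpy as np
im=cv2.imread('pics/s10.png')
cv2.imwrite('pics/ptr2.png',np.hstack([cv2.resize(im[184:204,262:290],None,fx=14,fy=14,interpolation=0),cv2.resize(im[200:240,210:266],None,fx=7,fy=7,interpolation=2)]))
E
```

```text
17.925 [0.51189401 0.02060716 0.04069656] [-15.66981942  -2.27148604   6.7749612 ] along -15.682788966067637
```

View pics/ptr2.png

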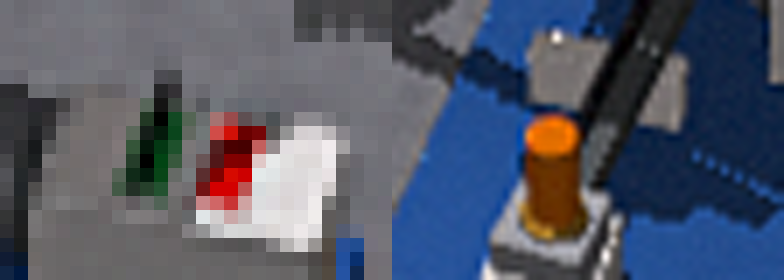

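View pics/s10.png

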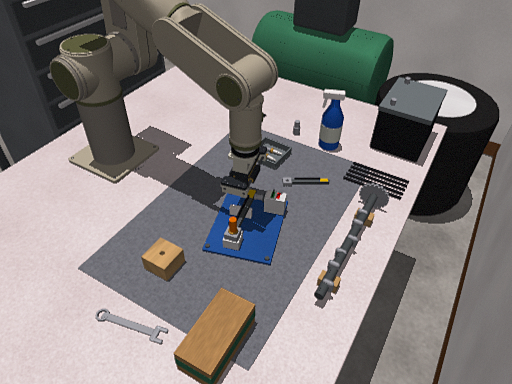

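The pointer hasn't moved and is still mid-green, the pin is seated with its flange on the eye, and the other items are where they started. Handing in.

```bash
python3 - <<'E'
from h import *
print(robot.close_job()); s=robot.read_state(); print(s['t'],s['tool_pos'],s['force'])
E
```

```text
the job is handed in; nothing more can be done
None
the job is handed in; nothing more can be done
```

The pivot pin is fully home through the arm's eye. I handed the job in at about 18 s, with the robot still holding the arm's free end against the plunger. The system gives no verdict, so what follows comes from my own last checks.

- **Pin:** it went in with under about 5 N of force. In the last picture the flange sits on the eye. When I checked after letting go, the handle top was within half a pixel of where a fully home pin should show.
- **Plunger:** the pointer stood in the middle of the green zone, at about 13 mm by the picture, and did not move during a 1.5 s hold. It never came near the red zone.
- **Push force:** the wrist read about 15.7 N along the push direction, more than the roughly 11 N the spring should give at that depth. It also read about 7 N upward, so the fingers were probably pressing the arm down. I put the extra force down to friction on the rest pad, but could not measure the force on the plunger itself.
- **Other items on the bench:** the spray bottle, carton, wrench and socket look unmoved in the last scene picture. The spark plug tray was partly hidden behind the gripper, but the arm never went near it.
- **Measurements that disagreed:** my first fit of the fixture from its plate corners was several pixels off in the scene view, so I positioned the pin from the eye hole and the pin itself instead. I measured the arm at about 35–39 mm off the plunger at the start, not the stated 3–25 mm. I did not resolve that, and went by contact force and the pointer instead.

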